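# Seat a cooling fan in the test nest

## Task

Pick up the square cooling fan and set it down flat in the wide, open mouth of the metal-plated test nest, and let go of it. Then push it along between the converging guides until it is fully home, pressing it for a moment with about 6 N (never more than 10 N) against the anvil of the steel end stop, whose setting you must feel for, and back away, leaving it home. Touch the stop only with the fan, and leave the other things on the bench where they are.

Things in the scene. Friction and masses are not known exactly. Their poses are not given: they have to be found in the camera images.
- fan: square black axial fan lying loose on the bench to the left of the nest, 60 x 60 x 25 mm (moulded edges stand out up to 1 mm more), 60 to 115 g, rotor fixed. Origin at the centre of its underside, x and y along its sides, z up. It may go in any of the four ways round.
- nest: test nest, fixed to the bench: pale metal plate 225 x 136 mm, 6 mm thick, with slippery grey plastic guides (friction about 0.2). Origin on the bench, on the centre line; +x is the direction in which the fan is pushed in, z up. The plate runs from x -125 to +100 mm. Two funnel guides, 16 mm above the plate, stand 104 mm apart at x -72 mm and converge straight to 65 mm at x -12 mm.
- nest_mouth (a point): point on the plate's top in the middle of the wide mouth, at nest x -76 mm, y 0: a fan centred here, sides along the nest, lies with its leading part between the ends of the funnel guides, clear of both
- nest_throat (a point): point on the plate's top at nest x -12 mm, y 0, where the funnel ends. From here parallel guides, 65 mm apart and 28 mm above the plate, run to x +56 mm. Steel lips on them overhang the channel by 10 mm a side from x -2 mm on, underside 28 mm, top 32 mm above the plate: the fan cannot be lowered in there, only slid in from the mouth.
- end_stop: steel end stop across the channel's far end, fixed: block 50 mm wide, 24 high, 12 thick, at nest x 50 to 60 mm. Origin on the plate's top, middle of its front face; +x as the nest's. It is counted together with its anvil and feeler (see stop_top).
- stop_top (a point): middle of the block's top face, 6 mm behind its front face. The block carries a rigid dark anvil (34 x 16 mm face) screwed out 3 to 27 mm before the front face, differently each run: no reading tells how far, feel for it. A soft feeler (14 x 7 mm) stands 3 mm proud of the anvil and is pushed flush with 0.12 N. Home: fan centre 30 to 31 mm before the anvil. Delicate: 10 N at most.
- capacitor: bystander, loose: dark upright electrolytic capacitor, 18 mm across, 26 mm high, origin at the centre of its underside; leave it alone
- relay: bystander, loose: small black relay, 13 x 29 x 24 mm, origin at the centre of its underside; leave it alone
- eraser: bystander, loose: eraser in a card sleeve, 21 x 46 x 12 mm, origin at the centre of its underside; leave it alone
- tape_roll: bystander, loose: roll of amber tape lying flat, 58 mm across, 12 mm high, origin at the centre of its underside; leave it alone
- spool: bystander, loose: solder wire spool standing on its flange, 54 mm across, 36 mm high, origin at the centre of its underside; leave it alone
- brush: bystander, loose: black anti-static brush lying flat, 27 x 165 x 12 mm, origin at the centre of its underside; leave it alone
Mind the look-alikes: they are no part of the job. Leave any orange or yellow look-alike of the fan alone.

How it is judged:
By the outcome, as a careful person would: the job done as asked, in the order asked, and still so for the second after the job is handed in, with the robot touching nothing.
It also fails if it takes over 59 s, if anything falls off the work surface, if the arm or the gripper's body presses on something with over 40 N, if the wrist force passes 120 N, or if a joint passes its speed limit or range.

## Robot

A 6-joint arm with a two-finger parallel gripper is mounted at the origin on a cart in front of the work surface, level with it; the furniture and walls round the work are solid. World frame = base frame: x ahead of the robot, y to its left, z up, the work surface at z = 0. Lengths are in m, angles in degrees, forces in N, time in s.
With the tool pointing down it reaches from about 0.375 to 0.75 m from the base axis. Payload 9 kg.
Tool frame: the origin (TCP) lies where the fingers leave the gripper's body, on its centre line; the fingertips stand 73 mm ahead of it and the grasp point (between the pads) lies 54 mm ahead of it (robot.tip_reach is the distance from the TCP to the fingertips, in m); z points along the fingers, y is the line along which they close (so a half turn about z gives the same grasp; the last joint's range is limited). The gripper opens to 85 mm and grips with 20 to 120 N. Pads are 22 mm wide; open, the fingers measure 114 mm over their backs; the gripper's body (76 mm by 85 mm) begins 54 mm behind the grasp point. The pads swing forward as they close: fully open they stand 13 mm farther back than shut.
Start: joints at [56.282, 5.964, 5.575, 89.605, 0, 77.527], TCP at [0.217, 0.559, 0.304] pointing down, gripper open.
Joint ranges: [-171.21, 171.21], [-48.23, 106.86], [-62.78, 66.21], [-105.2, 120.99], [-86.42, 89.51], [-180, 180]. Speed limits (degrees/s): [127.2, 127.2, 147.25, 180, 180, 180].

## Interface

Orientations are given as [roll, pitch, yaw] about the fixed x, y, z axes, in that order (R = Rz(yaw) Ry(pitch) Rx(roll)).
In Python, from plant import robot gives the robot as it stands. Calls block until the motion is done:
- robot.move_pose(position, orientation): joint-space move of the TCP to a pose.
- robot.line_to(position, vel=0.15, rotation=None, guard=None): straight line of the TCP; rotation=None keeps the orientation; vel is the mean speed in m/s. With guard (N) it stops when the force on the tool has changed by that much, and returns True; else False.
- robot.goto_joints(angles): joint-space move.
- robot.set_gripper(opening): finger opening in m; the grip force is fixed at half the most; returns when the fingers have stopped.
- robot.pause(seconds).
- robot.ik(position, orientation): joint angles nearest the present ones, or None.
- robot.observe(): the state.
- robot.grab_frame(name): name is "scene" or "top"; returns the picture (384x512x3 uint8, blue, green, red); there is no depth.
- robot.get_calibration(name): a dict with "vertical_fov" (degrees; the focal length in pixels is half the picture's height over the tangent of half this angle, whatever the lens; pixels are square), "cx", "cy" (the principal point, pixels), "rvec" (rotation vector, rad) and "tvec" (3), from world to camera coordinates, as OpenCV has them. Camera axes: x right, y down, z forward; pixel columns grow to the right and rows downward; lengths in m; the calibration is good to about 2 mm. A picture is of the moment at which its call begins. get_calibration takes no time and is no camera call.
A pose or a line that the arm cannot do raises robot.IKError and nothing moves.
- robot.job_done(): hands the job in; it is judged then, once.
The state is a dict: "time": time; "q": joint angles; "qvel": joint speeds; "joint_torque": joint torques, N m; "tool_pos": TCP position; "tcp_rot": TCP orientation; "ft_force": force on the tool from outside, world axes, zero at the start; "torque": the same for the moment, N m; "gripper_width": finger opening in m; "gripper_force": force on a finger pad.
Only numpy, scipy, OpenCV 4.12 (cv2) and the standard library are available. Lean on these libraries where they do the work, as an engineer would, in place of code of your own. Each camera call takes 0.05 s, during which the arm holds its last target. There are 200 camera calls.

## Working session

There is one attempt and no reset: what is moved stays moved. The work goes in short steps, each a Python script; the robot and the scene stay as the last script left them, time stands still between calls to the robot, and variables do not carry over. Pictures are saved under pics/ and viewed, at most 10 in all, crops included, and the job is handed in when it is done.

```bash
mkdir -p pics; ls; python3 - <<'E'
from plant import robot
import cv2
for n in("scene","top"):
    f=robot.grab_frame(n); cv2.imwrite(f"pics/{n}0.png",f); print(n,robot.get_calibration(n))
s=robot.observe(); print(s)
E
```

```text
pics
scene {'vertical_fov': 45.07632795949653, 'cx': 260.13181124999323, 'cy': 184.74139125087635, 'rvec': array([ 2.20930866, -1.08724169,  0.40165377]), 'tvec': array([-0.37939626,  0.27449933,  1.38965496])}
top {'vertical_fov': 56.053439181711724, 'cx': 254.81880370900475, 'cy': 189.7421728303033, 'rvec': array([ 2.15204554, -2.16948555,  0.15294279]), 'tvec': array([-0.12886989,  0.47824271,  1.18085856])}
{'time': 0.1, 'q': array([5.62819903e+01, 5.99818055e+00, 5.53350731e+00, 8.96055309e+01,
       2.41977451e-04, 7.75275347e+01]), 'qvel': array([-0.01266049, -0.0869455 , -0.03207404,  0.0374347 , -0.04882782,
       -0.06336286]), 'joint_torque': array([ 3.95651849e-03, -5.58204281e+01,  5.04722106e+01,  1.29641875e-02,
       -3.73264975e-04, -8.83619578e-06]), 'tool_pos': array([0.2172836 , 0.55905198, 0.30318868]), 'tcp_rot': array([-1.79931505e+02, -1.53982746e-02,  1.58754446e+02]), 'ft_force': array([ 0.49980249, -0.56014126,  0.28009899]), 'torque': array([ 0.02235811,  0.0062491 , -0.03535693]), 'gripper_force': 0.0, 'gripper_width': 0.08543398266331093}
```

View pics/scene0.png

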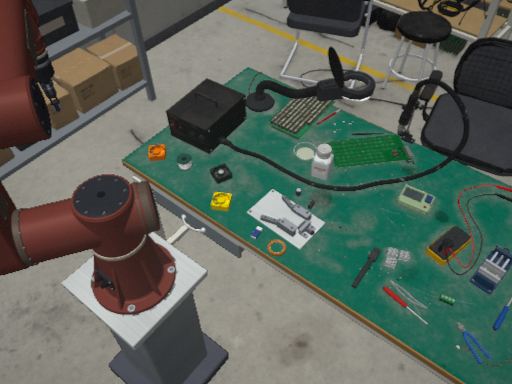

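View pics/top0.png

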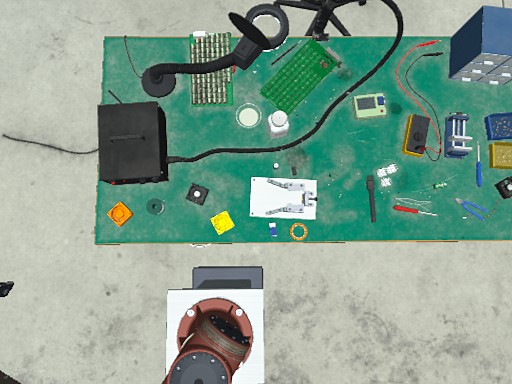

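The only black fan left of the nest is at top (197,194) / scene (221,173). The orange one at top (119,213), the yellow one at (221,222) and the far dark one at (508,187) are look-alikes. I'll confirm it in an enlarged crop.

```bash
python3 - <<'E'
import cv2,numpy as np
a=cv2.imread("pics/top0.png")[165:245,175:330]
b=cv2.imread("pics/scene0.png")[155:260,200:335]
a=cv2.resize(a,None,fx=5,fy=5,interpolation=cv2.INTER_CUBIC); b=cv2.resize(b,None,fx=5.5,fy=5.5,interpolation=cv2.INTER_CUBIC)
cv2.imwrite("pics/a.png",a);cv2.imwrite("pics/b.png",b)
E
```

```text
(no output)
```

View pics/a.png

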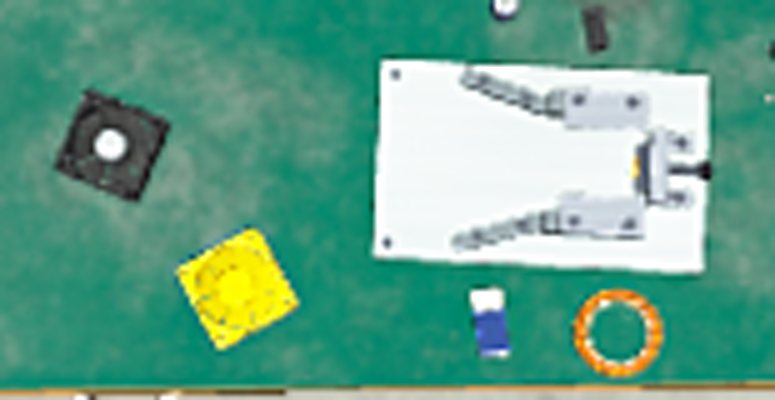

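View pics/b.png

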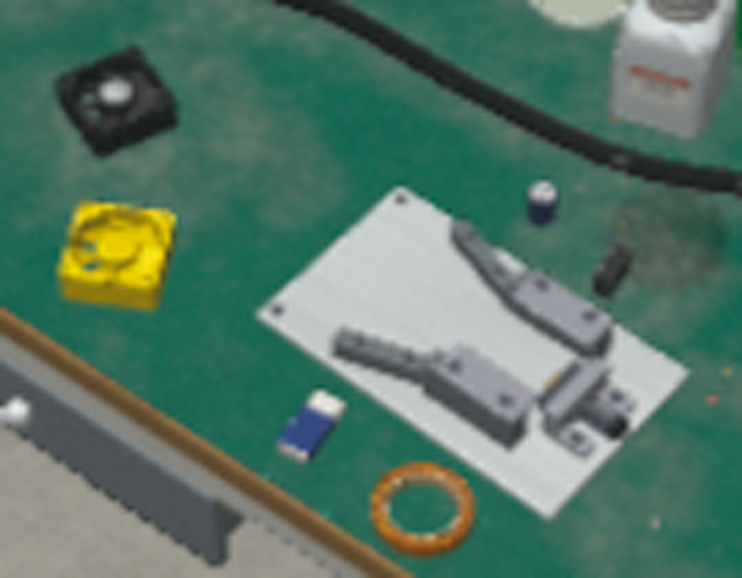

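The black fan is at crop a (113,147), the mouth of the nest opens to the left, and the stop is at (645,165). I'll fit box silhouettes in both views.

```bash
cat > loc.py <<'E'
import cv2,numpy as np
from scipy.optimize import minimize
S=4
def proj(P,c):
    f=192/np.tan(np.radians(c["vertical_fov"]/2)); K=np.array([[f,0,c["cx"]],[0,f,c["cy"]],[0,0,1]])
    return cv2.projectPoints(np.float64(P),c["rvec"],c["tvec"],K,None)[0][:,0]
def mask(img,kind,seed):
    """filled silhouette at S x, component nearest seed (px)"""
    big=cv2.resize(img,None,fx=S,fy=S,interpolation=cv2.INTER_CUBIC)
    hsv=cv2.cvtColor(big,cv2.COLOR_BGR2HSV)
    if kind=="fan": m=(hsv[...,2]<90)|((hsv[...,1]<70)&(hsv[...,2]<255))
    else: m=(hsv[...,1]<90)&(hsv[...,2]>60)
    m=m.astype(np.uint8)
    cs,_=cv2.findContours(m,cv2.RETR_EXTERNAL,cv2.CHAIN_APPROX_NONE)
    c=max((c for c in cs if cv2.pointPolygonTest(c,(seed[0]*S,seed[1]*S),True)>-5),key=cv2.contourArea)
    out=np.zeros_like(m); cv2.drawContours(out,[cv2.convexHull(c) if kind!="fan" else c],-1,1,-1)
    return out
def corners(p,dims,z0=0):
    L,W,H=dims; c,s=np.cos(p[2]),np.sin(p[2])
    return [[p[0]+c*a*L/2-s*b*W/2,p[1]+s*a*L/2+c*b*W/2,z0+h] for a in(-1,1) for b in(-1,1) for h in(0,H)]
def fit(masks,cals,p0,dims,z0=0):
    def cost(p):
        e=0
        for m,c in zip(masks,cals):
            h=cv2.convexHull(((proj(corners(p,dims,z0),c)+.5)*S-.5).astype(np.float32))
            r=np.zeros_like(m); cv2.fillPoly(r,[np.int32(np.round(h*16))],1,shift=4)
            e+=np.count_nonzero(r!=m)/m.sum()
        return e
    best=min((minimize(cost,[p0[0],p0[1],p0[2]],method="Nelder-Mead",options=dict(initial_simplex=np.array([p0]*4)+s*np.vstack([np.zeros(3),np.diag([.008,.008,.1])]))) for s in(1,-1)),key=lambda r:r.fun)
    return best.x,best.fun
def ray(uv,c,z):
    f=192/np.tan(np.radians(c["vertical_fov"]/2)); R=cv2.Rodrigues(c["rvec"])[0]
    d=R.T@np.array([(uv[0]-c["cx"])/f,(uv[1]-c["cy"])/f,1]); o=-R.T@c["tvec"]
    return o+d*(z-o[2])/d[2]
E
python3 - <<'E'
from plant import robot
from loc import *
ims={n:cv2.imread(f"pics/{n}0.png") for n in("top","scene")}
C={n:robot.get_calibration(n) for n in ims}
px=lambda u,v:((u+.5)/5-.5+175,(v+.5)/5-.5+165)
fc=ray(px(113,147),C["top"],.025)
cs=[ray(px(*q),C["top"],.006) for q in[(381,58),(710,73),(704,272),(374,257)]]
print("fan",fc,"scene px",proj([fc],C["scene"])); print(np.round(cs,4),[np.linalg.norm(cs[i]-cs[i-1]) for i in range(4)])
d=cs[1]-cs[0]; pc=np.mean(cs,0)
out={}
for nm,seeds,p0,dims in[("fan",((197,194),(221,174)),[fc[0],fc[1],np.radians(20)],(.061,.061,.025)),("nest",((255,200),(262,202)),[pc[0],pc[1],np.arctan2(d[1],d[0])],(.225,.136,.006))]:
    ms=[mask(ims[n],nm,s) for n,s in zip(ims,seeds)]; print(nm,[m.sum()/16 for m in ms])
    for sel in([0],[1],[0,1]):
        p,e=fit([ms[i] for i in sel],[list(C.values())[i] for i in sel],p0,dims); print(sel,np.round(p[:2],4),np.degrees(p[2]),e)
print(robot.tip_reach)
E
```

```text
fan [0.46499436 0.06139643 0.025     ] scene px [[219.5599819  171.29753501]]
[[ 0.5277 -0.1196  0.006 ]
 [ 0.5157 -0.3468  0.006 ]
 [ 0.3786 -0.3384  0.006 ]
 [ 0.3906 -0.1138  0.006 ]] [np.float64(0.13721673540854037), np.float64(0.2274548071417385), np.float64(0.1373399005286334), np.float64(0.22490615863584942)]
fan [np.float64(332.1875), np.float64(343.0625)]
[0] [0.4666 0.0642] 66.66891787259617 0.07676387582314205
[1] [0.4688 0.0611] -23.567841040245558 0.11313536163235562
[0, 1] [0.467  0.0629] -21.563731791922006 0.24269258606154412
nest [np.float64(4077.9375), np.float64(6531.0)]
[0] [ 0.4533 -0.229 ] -92.86034804742218 0.3518629209005778
[1] [ 0.451  -0.2784] -92.85866351988169 0.624090874291839
[0, 1] [ 0.4542 -0.2298] -93.61471927694305 0.9953577499984354
0.0726
```

```bash
sed -i 's/hsv\[...,1\]<90)&(hsv\[...,2\]>60)/hsv[...,1]<60)\&(hsv[...,2]>TH)/; s/^S=4/S=4\nTH=185/' loc.py
python3 - <<'E'
from plant import robot
import loc
from loc import *
ims={n:cv2.imread(f"pics/{n}0.png") for n in("top","scene")}
C=[robot.get_calibration(n) for n in ims]
for th in(170,190):
    loc.TH=th
    ms=[mask(ims[n],"nest",s) for n,s in zip(ims,((255,200),(262,202)))]; print(th,[m.sum()/16 for m in ms])
    for sel in([0],[1],[0,1]):
        p,e=fit([ms[i] for i in sel],[C[i] for i in sel],[.4532,-.2297,np.radians(-93)],(.225,.136,.006)); print(sel,np.round(p[:2],4),np.degrees(p[2]),e)
E
```

```text
170 [np.float64(2670.5625), np.float64(1852.8125)]
[0] [ 0.4526 -0.2296] -93.15562175595103 0.016663156170282478
[1] [ 0.4562 -0.2296] -92.61169141199339 0.25950413223140495
[0, 1] [ 0.4542 -0.2297] -93.01407135405327 0.2839090873052418
190 [np.float64(2656.75), np.float64(1788.5625)]
[0] [ 0.4524 -0.2288] -93.25816530533719 0.015150089394937423
[1] [ 0.4563 -0.2287] -93.27766041346257 0.3010797777544816
[0, 1] [ 0.4533 -0.2286] -93.01516048335127 0.3238381700590964
```

```bash
python3 - <<'E'
from plant import robot
import cv2,numpy as np
O=[180,0,157]
print(robot.ik([.467,.063,.14],O),robot.ik([.456,-.166,.14],[180,0,176.9]))
robot.move_pose([.467,.063,.14],O)
print(robot.line_to([.467,.063,.0755],vel=.08,guard=8))
s=robot.observe();print(s["time"],s["tool_pos"],s["ft_force"])
robot.set_gripper(.04)
s=robot.observe();print(s["time"],s["gripper_width"],s["gripper_force"])
robot.line_to([.467,.063,.14],vel=.1)
s=robot.observe();print(s["time"],s["gripper_width"],s["tool_pos"],s["ft_force"])
a=robot.grab_frame("top")[150:230,160:280];b=robot.grab_frame("scene")[130:210,170:290]
cv2.imwrite("pics/c.png",cv2.resize(np.hstack([a,b]),None,fx=3.3,fy=3.3,interpolation=cv2.INTER_CUBIC))
E
```

```text
[ -8.28046401 -15.08601159 -31.55022265  73.53578894   0.
  14.71953599] [-35.49297077 -12.39341671 -29.256524    73.13689272   0.
 -32.39297077]
False
3.1417 [0.46738221 0.06292805 0.07600641] [0.58581759 0.27801437 0.21296084]
3.5083 0.05923413220836609 65.30569294147426
4.3 0.05914003928744673 [0.46665195 0.06303728 0.13934102] [-0.37689866  0.09437358 -0.68333471]
```

View pics/c.png

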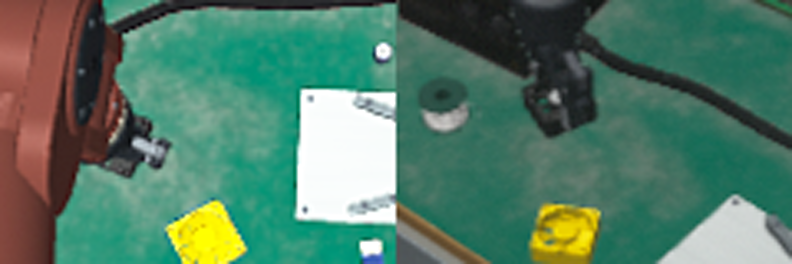

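The fan is held level between the pads, at right crop (560,105). Now I'll set it in the mouth.

```bash
cat > nest.py <<'E'
import numpy as np
A=np.radians(-93.1); X=np.array([np.cos(A),np.sin(A)]); Y=np.array([-X[1],X[0]])
O=np.array([.4528,-.2293])+.0125*X
def W(x,y,z): return [*(O+x*X+y*Y),z]
E
python3 - <<'E'
from plant import robot
from nest import *
import cv2
R=[180,0,176.9]
robot.move_pose(W(-.077,0,.14),R)
robot.line_to(W(-.077,0,.088),vel=.1)
print(robot.line_to(W(-.077,0,.0815),vel=.02,guard=3))
s=robot.observe();print(s["time"],s["tool_pos"],s["ft_force"])
robot.set_gripper(.078)
robot.line_to(W(-.077,0,.15),vel=.12)
robot.move_pose(W(-.16,0,.15),[180,0,176.9-90])
s=robot.observe();print(s["time"],s["tool_pos"],s["ft_force"],s["q"])
a=robot.grab_frame("top");b=robot.grab_frame("scene");cv2.imwrite("pics/top1.png",a);cv2.imwrite("pics/scene1.png",b)
cv2.imwrite("pics/d.png",cv2.resize(np.hstack([a[165:245,225:330],b[180:260,230:335]]),None,fx=3.8,fy=3.8,interpolation=cv2.INTER_CUBIC))
E
```

```text
True
6.325 [ 0.4567305  -0.16519118  0.08246498] [-0.20698045  0.16463113  4.94715533]
8.8917 [ 0.46062625 -0.08206598  0.14966997] [-0.07766925  0.50370494  0.07806002] [-2.61818079e+01 -1.60564383e+01 -3.13362323e+01  7.47502129e+01
 -1.97152971e-03  6.68761753e+01]
```

View pics/d.png

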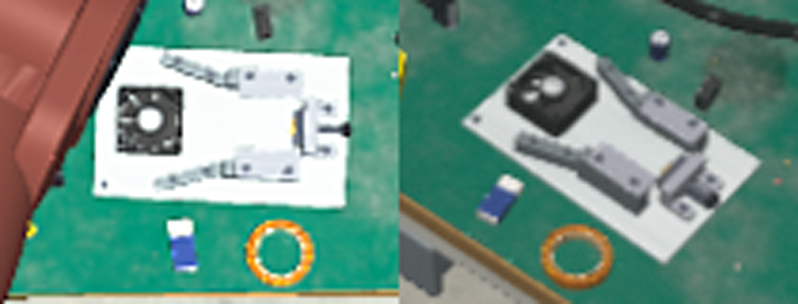

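The fan lies square and centred in the mouth, at left crop (150,120). I'll push with the fingers nearly closed.

```bash
cat >> nest.py <<'E'
def fx(s): return float(-np.dot(s["ft_force"][:2],X))
def nx(s): d=s["tool_pos"][:2]-O; return round(1e3*float(d@X),2),round(1e3*float(d@Y),2)
E
python3 - <<'E'
from plant import robot
from nest import *
robot.set_gripper(.015)
Z=.085
robot.line_to(W(-.145,0,.15),vel=.1)
print(robot.line_to(W(-.145,0,Z),vel=.1,guard=5))
robot.pause(.2)
s=robot.observe();print(s["time"],nx(s),s["ft_force"],s["gripper_width"])
print(robot.line_to(W(-.058,0,Z),vel=.025,guard=3))
s=robot.observe();print(s["time"],nx(s),fx(s),s["ft_force"])
E
```

```text
False
10.9083 (-144.79, 0.45) [-0.4565159  -0.2313442   0.13489109] 0.015239844250276635
False
14.5417 (-58.02, 0.01) 0.024451543978057887 [ 0.29339694  0.00859757 -0.231071  ]
```

```bash
python3 - <<'E'
from plant import robot
from nest import *
import cv2
Z=.085
print(robot.line_to(W(-.018,0,Z),vel=.004,guard=3))
s=robot.observe();print(s["time"],nx(s),fx(s),s["ft_force"])
a=robot.grab_frame("top");b=robot.grab_frame("scene")
cv2.imwrite("pics/e.png",cv2.resize(np.hstack([a[165:245,225:330],b[180:260,230:335]]),None,fx=3.8,fy=3.8,interpolation=cv2.INTER_CUBIC))
E
```

```text
True
23.0 (-19.9, -0.26) -0.0060437846397283015 [-0.56004736  0.02427844  0.47687618]
```

View pics/e.png

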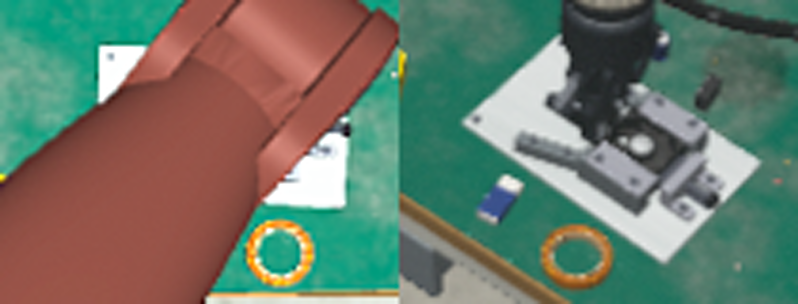

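```bash
cat > push.py <<'E'
from plant import robot
from nest import *
def F(n=6):
    v=[]
    for _ in range(n): robot.pause(.02); v.append(fx(robot.observe()))
    return np.mean(v)
E
python3 - <<'E'
from push import *
f0=F(); print("f0",f0)
x=nx(robot.observe())[0]/1e3
for i in range(14):
    x+=.0003
    g=robot.line_to(W(x,0,.085),vel=.005,guard=5); f=F(); s=robot.observe()
    print(round(s["time"],2),round(x*1e3,2),nx(s),round(f,2),g)
    if f-f0>2 or g: break
E
```

```text
f0 0.04092107734758902
23.62 -19.9 (-19.92, 0.01) 0.55 False
23.98 -19.6 (-19.63, -0.01) -0.24 False
24.32 -19.3 (-19.53, -0.03) 2.57 False
```

```bash
python3 - <<'E'
from push import *
x=-.0193
f=F(10); print(f)
for i in range(12):
    x+=.0001 if f<4.5 else .00005
    robot.line_to(W(x,0,.085),vel=.003,guard=4); f=F(8); s=robot.observe()
    print(round(s["time"],2),round(x*1e3,2),nx(s),round(f,2),np.round(s["ft_force"],1))
    if f>5.6: break
E
```

```text
3.69547755876712
24.88 -19.2 (-19.47, -0.03) 5.45 [0.3 6.1 2.2]
25.26 -19.15 (-19.49, -0.07) 5.2 [0.7 4.9 2.7]
25.64 -19.1 (-19.48, -0.04) 5.53 [0.4 5.7 2.4]
26.02 -19.05 (-19.45, -0.04) 5.82 [1.4 5.5 1.4]
```

```bash
python3 - <<'E'
from push import *
import cv2
from loc import proj
print(F(15))
robot.line_to(W(-.026,0,.085),vel=.006)
robot.line_to(W(-.06,0,.085),vel=.04)
robot.line_to(W(-.06,0,.17),vel=.15)
robot.move_pose(W(-.25,0,.2),[180,0,86.9])
s=robot.observe();print(s["time"],s["ft_force"])
a=robot.grab_frame("top");b=robot.grab_frame("scene");cv2.imwrite("pics/top2.png",a);cv2.imwrite("pics/scene2.png",b)
for n in("top","scene"):print(n,[np.round(proj([W(x,0,z)],robot.get_calibration(n))[0],1) for x,z in((-.03,.031),(.03,.031),(.05,.030))])
cv2.imwrite("pics/f.png",cv2.resize(np.hstack([a[175:225,260:325],b[190:240,265:330]]),None,fx=6,fy=6,interpolation=cv2.INTER_CUBIC))
E
```

```text
5.915573174797533
30.0917 [ 0.72548508 -0.75252458 -0.93082628]
top [array([278.4, 196.5]), array([296.3, 197.3]), array([302.2, 197.7])]
scene [array([280.2, 209.1]), array([294.6, 218.7]), array([299.5, 222.1])]
```

View pics/f.png

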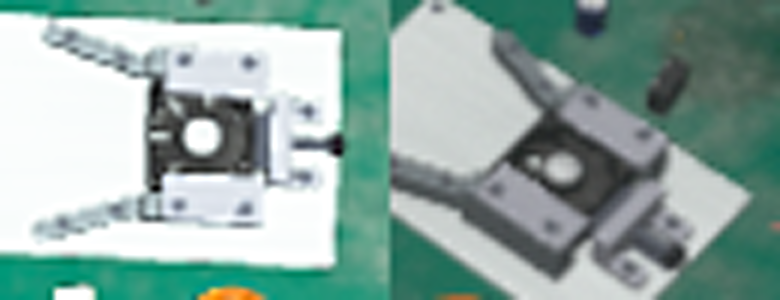

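The fan sits under the lips with its hub at left crop (203,137). Its leading edge is against the dark anvil at (262,135), with no gap visible, and the bystanders haven't moved. The contact held rigid at about 5.9 N, so I'm handing it in.

```bash
python3 -c "
from plant import robot
print(robot.job_done())"
```

```text
the job is handed in; nothing more can be done
None
```

The fan is in the nest, pushed up to what I take to be the anvil with about 5.9 N (highest reading about 6.1 N), and released with the arm backed clear; I handed the job in at about 30 s, judging "home" from the rigid contact and a final picture with no visible gap, and no verdict came back.

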